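# Pack the sample carrier and hold it up level

## Task

Pack the small two-compartment carrier on the lab bench: stand both capped amber vials upright in its wide compartment and the knobbed steel check weight upright in its narrow one. When all three are in and let go, take the carrier by its handle, lift it straight off the bench and finish while still holding it level and still in the air, about 10 cm above the bench, with the vials and the weight standing in it. Leave everything else on the bench where it is.

Things in the scene. Friction and masses are not known exactly. Their poses are not given: they have to be found in the camera images.
- carrier: white open tray with a bridge handle, loose, 300 g, at any yaw; 110 (x) by 188 mm (y), walls and divider 20 mm high. Origin: on the underside below the handle's middle; the tray runs from y = -82 to +106 mm. z up. A 6 mm divider along x at y = 0: wide compartment on +y (inside 102 by 99 mm, y = 3 to 102), narrow on -y (inside 102 by 75 mm, y = -3 to -78)
- carrier_handle (a point): middle of the handle bar, 82 mm above the carrier's underside. The bar runs along the carrier's x: 106 mm long, 16 mm thick, 20 mm tall (72 to 92 mm above the underside), flat sides, on a post at each end (10 by 16 mm, x = -48 and +48). Grip it across near its middle; the packed carrier balances close to it
- wide_floor (a point): centre of the wide compartment's inner floor, 52.5 mm to +y of the handle, 4 mm above the underside; axes as the carrier's. Two vials fit side by side at x = -27 and +27 mm
- narrow_floor (a point): centre of the narrow compartment's inner floor, 40.5 mm to -y of the handle, 4 mm above the underside; axes as the carrier's
- vial_a: amber glass sample vial with a white cap, upright plain cylinder 30 mm in diameter, 50 mm tall, about 55 g; origin at the centre of its underside, z up
- vial_b: second vial, the same as vial_a
- weight: plain steel check weight, upright: round body 28 mm in diameter and 30 mm tall, then a narrow neck and a knob 22 mm in diameter from 40 to 48 mm (full height 48 mm), about 140 g; origin at the centre of its underside, z up
- dish: bystander: shallow glass dish, 90 mm in diameter, 15 mm tall; origin at the centre of its underside
- forceps: bystander: steel forceps lying along its x, about 127 mm long, 13 mm wide, 7 mm tall; lies among the vials and the weight; origin under its middle
- pen: bystander: dark marker pen lying along its x, about 122 mm long, 12 mm thick; lies among the vials and the weight; origin under its middle
- beaker: bystander: small empty glass beaker, 44 mm in diameter, 58 mm tall; origin at the centre of its underside
- reagent_bottle: bystander: amber bottle with a dark cap, 70 mm in diameter, 150 mm tall; origin at the centre of its underside
- table: the bench; its top is the work surface at height 0. Fixed on it, out of the way: a tall microscope at the far left corner, a balance with a draught shield at the far right, a flat box of slides (24 mm tall) at the far edge, a notebook lying flat at the near right

How it is judged:
On the way, in this order (a step that is already met when the one before it is completed fails the run):
1. both vials stand in the wide compartment and the weight in the narrow one, let go, with the carrier on the bench (x of vial_a in the frame of carrier between -0.045 and 0.045 m and y of vial_a in the frame of carrier between 0.01 and 0.096 m and z of vial_a in the frame of carrier between -0.004 and 0.014 m and angle between each of vial_a, vial_b, weight's own z axis and vertical below 0.26 rad and x of vial_b in the frame of carrier between -0.045 and 0.045 m and y of vial_b in the frame of carrier between 0.01 and 0.096 m and z of vial_b in the frame of carrier between -0.004 and 0.014 m and x of weight in the frame of carrier between -0.045 and 0.045 m and y of weight in the frame of carrier between -0.07 and -0.01 m and z of weight in the frame of carrier between -0.004 and 0.014 m and height (world z) of carrier below 0.012 m and contact force between each of vial_a, vial_b, weight and the fingers below 0.2 N), for 0.2 s.
2. the carrier, still packed, is held up by its handle, level (x of vial_a in the frame of carrier between -0.045 and 0.045 m and y of vial_a in the frame of carrier between 0.01 and 0.096 m and z of vial_a in the frame of carrier between -0.004 and 0.014 m and angle between each of vial_a, vial_b, weight's own z axis and vertical below 0.26 rad and x of vial_b in the frame of carrier between -0.045 and 0.045 m and y of vial_b in the frame of carrier between 0.01 and 0.096 m and z of vial_b in the frame of carrier between -0.004 and 0.014 m and x of weight in the frame of carrier between -0.045 and 0.045 m and y of weight in the frame of carrier between -0.07 and -0.01 m and z of weight in the frame of carrier between -0.004 and 0.014 m and height (world z) of carrier between 0.06 and 0.2 m and angle between carrier's own z axis and vertical below 0.15 rad and contact force between carrier and the fingers above 1 N and distance between the grasp point and carrier_handle below 0.045 m), for 0.2 s.
At the end, for the whole second after the job is handed in: Gripped by the handle (over 1 N, within 45 mm of the bar's middle), nothing else touching it, carrier within 250 mm of its start, underside 60 to 200 mm up, tilt under 0.15 rad, under 30 mm/s and 0.2 rad/s; vials stand in the wide and weight in the narrow compartment, tilt under 0.26 rad (all of step 2 and contact force between carrier and table below 0.2 N and contact force between carrier and dish below 0.2 N and contact force between carrier and forceps below 0.2 N and contact force between carrier and pen below 0.2 N and contact force between carrier and beaker below 0.2 N and contact force between carrier and reagent_bottle below 0.2 N and distance of carrier from where it was at the start of the episode below 0.25 m and linear speed of carrier below 0.03 m/s and angular speed of carrier below 0.2 rad/s); the arm keeps its last pose, push and grip.
It fails at once if a bystander is moved by more than 30 mm (distance of any of dish, forceps, pen, beaker, reagent_bottle from where it was at the start of the episode above 0.03 m).
It fails at once if a loose bystander that stands is knocked over (angle between any of dish, beaker, reagent_bottle's own z axis and vertical above 0.6 rad).
It also fails if it takes over 72 s, if anything falls off the work surface, if the arm or the gripper's body presses on something with over 40 N, if the wrist force passes 120 N, or if a joint passes its speed limit or range.

## Robot

A 7-joint arm with a two-finger parallel gripper is mounted at the origin on the work surface. World frame = base frame: x ahead of the robot, y to its left, z up, the work surface at z = 0. Lengths are in m, angles in rad, forces in N, time in s.
With the tool pointing down it reaches from about 0.35 to 0.9 m from the base axis. Payload 8.1 kg.
Tool frame: the origin (TCP) lies at the very end of the fingers, on their centre line; the grasp point (between the pads) lies 19 mm behind it; x points along the fingers, y is the direction in which the jaws open and shut, and the axes are right-handed (so a half turn about x gives the same grasp; the last joint's range is limited). The gripper opens to 92 mm and grips with 3 to 60 N. Pads are 19 mm wide; open, the fingers measure 130 mm over their backs; the gripper's body (75 mm by 190 mm) begins 47 mm behind the grasp point.
Start: joints at [1.087, 0.434, 0.025, 1.573, -0.012, 1.134, -0.075], TCP at [0.232, -0.58, 0.227] pointing down, gripper open.
Joint ranges: [-2.62, 2.62], [-0.44, 2.09], [-1.27, 1.32], [0.08, 2.57], [-1.32, 4.46], [0.12, 2], [-2.74, 2.74]. Speed limits (rad/s): [2.22, 2.22, 3.01, 3.01, 3.14, 3.14, 3.14].

## Interface

Orientations are given as a rotation vector (axis times angle).
In Python, from cell import arm gives the robot as it stands.
- The arm moves only by the tool servo_tool, never from a script. Its argument "plan" is a list of rows, each a list of 2 entries, a list of its own where there are three numbers: the shift along the world's x, y, z in cm, then the turn, a rotation vector about the world's x, y, z in degrees. A call has 1 to 12 rows; each row is the pose to reach, as a shift and turn from the pose measured when the call began; what a row does not reach only later rows make up. A row lasts 1/10 s, in which the tool goes at most 50 mm and 8.59 degrees, less where a joint would pass 70% of its speed; a pose out of reach is approached as far as the arm can. A call with a gripper value outside its range is refused whole. "grip" is the opening, from 0 (shut) to 1 (fully open), set as the call begins (left out, the last holds). The fingers move at their own pace and stop on an object; "squeeze" is the grip in N (left out, the last holds). Time passes only in rows, so rows that repeat a pose let the fingers close. It gives the time, the measured TCP pose, the force and the opening at its end, in the units of the state.
- arm.observe(): the state, without advancing time (a new reading comes with each control period).
- arm.get_image(name): name is "side" or "top"; returns a dict with "frame" (384x512x3 uint8, blue, green, red), "fx", "fy", "cx", "cy" (pixels), "D" ([k1, k2, p1, p2, k3] as OpenCV has them; the pictures are not rectified), "position" and "rotation" of the camera in the world. Camera axes: x right, y down, z forward; pixel columns grow to the right and rows downward; lengths in m; the calibration is good to about 2 mm. A picture is of the moment at which its call begins. There is no depth.
- arm.sign_off(): hands the job in, once; it reports no verdict.
Trained networks look in a picture, given as the dict that the camera call returned (one of the last four; its "shot" number tells which), for a name from the list of things; names that differ only in an ending like _2 or _b are one class to them, and where a whole thing is asked for, a point or a joint stands for the part that bears it (a point fixed in the world has none). Each returns a list of dicts, best first, with "score" (0 to 1); they miss things now and then, are a little off and sometimes report something else, mostly with a low value. They report only what shows in the picture. A call takes as long as a camera call.
- arm.search_frame(picture, query): "at" ([column, row] in pixels, amid what is visible of it).
- arm.trace(picture, query): "pixels" (384x512 bool, what is visible of it) and "at" ([column, row] in pixels, amid what is visible of it).
The state is a dict: "clock": time; "joints": joint angles; "dq": joint speeds; "joint_efforts": joint torques, N m; "position": TCP position; "ee_rot": TCP orientation; "force": force on the tool from outside, world axes, zero at the start; "ft_torque": the same for the moment, N m; "width": opening from 0.0 (shut) to 1.0 (fully open).
Only numpy, scipy, OpenCV 4.12 (cv2) and the standard library are available. Lean on these libraries where they do the work, as an engineer would, in place of code of your own. Each camera call takes 0.05 s, during which the arm holds its last target.

## Working session

There is one attempt and no reset: what is moved stays moved. The work goes in short steps, Python scripts to look and compute and a tool call to move; the robot and the scene stay as the last step left them, time stands still between calls to the robot, and variables do not carry over. Pictures are saved under pics/ and viewed, and the job is handed in when it is done.

Besides the shell and the picture viewer there is one more tool, called after ">>>" by a JSON object that holds its "fn" and its "kwargs". servo_tool: Moves the arm, as the interface text tells. Its arguments: {"type":"object","properties":{"plan":{"type":"array","items":{"type":"array"}},"grip":{"type":"number"},"squeeze":{"type":"number"}},"required":["plan"]}

```bash
mkdir -p pics; ls; python3 - <<'E'
from cell import arm
import cv2
s=arm.observe()
print({k:s[k] for k in('clock','joints','position','ee_rot','force','width')})
for n in('side','top'):
    p=arm.get_image(n); cv2.imwrite(f'pics/{n}0.png',p['frame'])
    print(n,p['fx'],p['fy'],p['cx'],p['cy'],p['D'],p['position'],p['rotation'])
    for q in ['carrier','carrier_handle','vial_a','weight','dish','forceps','pen','beaker','reagent_bottle']:
        print(q,[(d['at'],round(d['score'],2)) for d in arm.search_frame(p,q)])
E
```

```text
pics
{'clock': 0.0, 'joints': array([ 1.0874109 ,  0.43520108,  0.02500027,  1.57409024, -0.01162025,
        1.13396679, -0.07511799]), 'position': array([ 0.23203606, -0.57979684,  0.22596153]), 'ee_rot': array([ 2.01325487,  0.38946369, -2.01410717]), 'force': array([ 1.18769186, -0.86902284, -0.72144822]), 'width': 1.0005319094893326}
side 347.63477632180945 347.63477632180945 258.1593607524637 191.783444761609 [-0.04912367  0.          0.          0.          0.        ] [0.50638487 0.66553685 0.58996889] [-0.18598546  2.79947568 -1.3066725 ]
carrier [([279.2, 150.1], 0.68)]
carrier_handle [([278.6, 145.2], 0.66)]
vial_a [([308.9, 217.6], 0.65), ([290.4, 318.6], 0.61), ([181.7, 278.0], 0.35)]
weight [([299.5, 263.8], 0.78), ([289.5, 316.9], 0.21)]
dish [([206.0, 236.9], 0.56)]
forceps [([277.6, 149.9], 0.58), ([271.9, 246.7], 0.57)]
pen [([274.9, 293.3], 0.89)]
beaker [([179.8, 279.6], 0.72), ([185.7, 176.5], 0.38)]
reagent_bottle [([187.7, 178.3], 0.88), ([275.6, 149.7], 0.5)]
top 400.0589194083005 400.0589194083005 253.3988746308424 190.46230742741923 [-0.08552057  0.          0.          0.          0.        ] [0.4489252  0.06848966 0.94900299] [-2.15622705  2.17896993 -0.18210182]
carrier [([365.4, 194.1], 0.76)]
carrier_handle [([361.7, 189.6], 0.58)]
vial_a [([120.2, 232.5], 0.47), ([237.2, 236.6], 0.41)]
weight [([180.5, 235.8], 0.59), ([143.0, 139.2], 0.24)]
dish [([205.0, 140.3], 0.6)]
forceps [([202.0, 217.9], 0.55), ([238.1, 236.2], 0.36), ([261.7, 109.9], 0.19)]
pen [([149.2, 220.1], 0.63)]
beaker [([140.9, 139.4], 0.76)]
reagent_bottle [([261.4, 107.0], 0.98)]
```

View pics/top0.png

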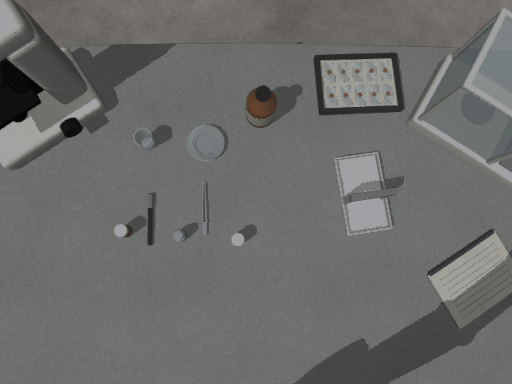

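View pics/side0.png

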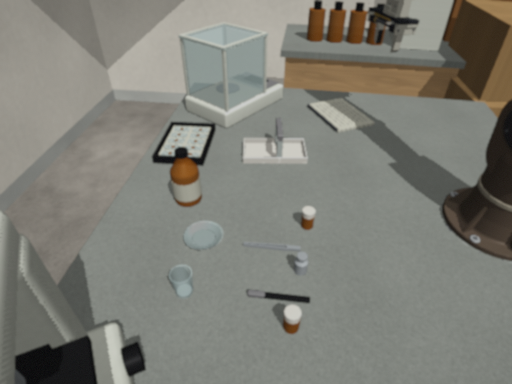

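```bash
cat > h.py <<'E'
import numpy as np, cv2
from scipy.spatial.transform import Rotation as R
from scipy.optimize import minimize
def Rm(r):
    r=np.asarray(r); return r if r.shape==(3,3) else R.from_rotvec(r).as_matrix()
def K(p): return np.array([[p['fx'],0,p['cx']],[0,p['fy'],p['cy']],[0,0,1.]])
def proj(p,X):
    M=Rm(p['rotation']).T; t=-M@np.asarray(p['position'])
    return cv2.projectPoints(np.asarray(X,float).reshape(-1,1,3),cv2.Rodrigues(M)[0],t,K(p),np.asarray(p['D'],float))[0].reshape(-1,2)
def unproj(p,uv,z):
    n=cv2.undistortPoints(np.array([[uv]],float),K(p),np.asarray(p['D'],float)).ravel()
    d=Rm(p['rotation'])@np.array([n[0],n[1],1]); o=np.asarray(p['position']); return o+d*(z-o[2])/d[2]
S=4
def fill(p,parts):
    m=np.zeros((384*S,512*S),np.uint8)
    for X in parts:
        h=cv2.convexHull(((proj(p,X)+.5)*S).astype(np.float32)); cv2.fillConvexPoly(m,np.round(h).astype(np.int32),1)
    return cv2.resize(m.astype(np.float32),(512,384),interpolation=cv2.INTER_AREA)
def cyl(x,y,prof):
    a=np.linspace(0,2*np.pi,32,endpoint=False); o=[]
    for (z0,z1,r) in prof:
        o.append(np.vstack([np.c_[x+r*np.cos(a),y+r*np.sin(a),0*a+z] for z in(z0,z1)]))
    return o
VIAL=[(0,.05,.015)]; WT=[(0,.03,.014),(.03,.04,.007),(.04,.048,.011)]
def box(x0,x1,y0,y1,z0,z1): return np.array([[x,y,z] for x in(x0,x1) for y in(y0,y1) for z in(z0,z1)])
CAR=[box(-.055,.055,-.082,.106,0,.02),box(-.053,.053,-.008,.008,.072,.092),box(-.053,-.043,-.008,.008,.004,.09),box(.043,.053,-.008,.008,.004,.09)]
def car(x,y,th):
    c,s=np.cos(th),np.sin(th); M=np.array([[c,-s,0],[s,c,0],[0,0,1]])
    return [b@M.T+[x,y,0] for b in CAR]
def iou(a,b): return np.minimum(a,b).sum()/np.maximum(a,b).sum()
def fit(views,model,x0,steps):
    # views: [(pic,mask)]
    f=lambda v:-sum(iou(fill(p,model(*v)),m.astype(np.float32)) for p,m in views)
    x0=np.array(x0,float); sim=[x0]+[x0+np.eye(len(x0))[i]*steps[i] for i in range(len(x0))]
    r=minimize(f,x0,method='Nelder-Mead',options=dict(initial_simplex=sim,xatol=2e-4,fatol=1e-4,maxiter=150))
    return r.x,-r.fun/len(views)
E
cat > m0.py <<'E'
from cell import arm
from h import *
P={n:arm.get_image(n) for n in('top','side')}
T={}
for n,p in P.items():
    for q in ['carrier','carrier_handle','vial_a','weight']:
        T[n,q]=arm.trace(p,q)
        print(n,q,[(np.round(d['at']),round(d['score'],2),int(d['pixels'].sum())) for d in T[n,q]])
import pickle; pickle.dump((P,T),open('m0.pkl','wb'))
E
python3 m0.py
```

```text
top carrier [(array([365., 192.]), 0.86, 3844)]
top carrier_handle [(array([362., 192.]), 0.82, 3823)]
top vial_a [(array([122., 230.]), 0.75, 194), (array([237., 234.]), 0.43, 144)]
top weight [(array([182., 236.]), 0.65, 136)]
side carrier [(array([278., 147.]), 0.82, 1704)]
side carrier_handle [(array([277., 149.]), 0.85, 1759)]
side vial_a [(array([290., 317.]), 0.92, 442), (array([310., 218.]), 0.57, 241)]
side weight [(array([300., 263.]), 0.76, 264), (array([187., 182.]), 0.19, 1356)]
```

```bash
cat > f0.py <<'E'
from h import *
import pickle
P,T=pickle.load(open('m0.pkl','rb'))
for q,i,j,mod in(('vial_a',0,0,VIAL),('vial_a',1,1,VIAL),('weight',0,0,WT)):
    a=T['top',q][i];b=T['side',q][j]
    x0=unproj(P['top'],a['at'],.03)[:2]
    print(q,x0,unproj(P['side'],b['at'],.025)[:2])
    m=lambda x,y:cyl(x,y,mod)
    for v in([(P['top'],a['pixels'])],[(P['side'],b['pixels'])],[(P['top'],a['pixels']),(P['side'],b['pixels'])]):
        print(fit(v,m,x0,[.006,.006]))
tv=(P['top'],T['top','carrier'][0]['pixels']);sv=(P['side'],T['side','carrier'][0]['pixels'])
c=unproj(P['top'],T['top','carrier'][0]['at'],.01)[:2];print(c)
best={}
for th in (0.1,0.1+np.pi,-.1,np.pi-.1):
    off=np.array([-np.sin(th),np.cos(th)])*-.012
    x0=[*(c+off),th]; 
for th in np.deg2rad([75,90,105,255,270,285,0,180]):
    x0=[*(c-np.array([-np.sin(th),np.cos(th)])*.012),th]
    for nm,v in(('top',[tv]),('both',[tv,sv])):
        x,s=fit(v,car,x0,[.008,.008,.08]); print(nm,np.round(x,4),np.rad2deg(x[2]).round(1),round(s,3))
E
python3 f0.py
```

```text
vial_a [0.48337774 0.33744397] [0.48761728 0.33231718]
(array([0.48336842, 0.33713665]), np.float64(0.8757781386375427))
(array([0.48524398, 0.3373717 ]), np.float64(0.910862386226654))
(array([0.48447396, 0.33699194]), np.float64(0.8819069862365723))
vial_a [0.4736637 0.0755185] [0.455601   0.07527007]
(array([0.46106883, 0.07578671]), np.float64(0.9310631155967712))
(array([0.46305938, 0.0717612 ]), np.float64(0.8088944554328918))
(array([0.46119259, 0.07576538]), np.float64(0.859518826007843))
weight [0.46829165 0.19955007] [0.47449849 0.20848642]
(array([0.47137955, 0.20883435]), np.float64(0.929127037525177))
(array([0.47135294, 0.20701859]), np.float64(0.8867844939231873))
(array([0.47134304, 0.20858209]), np.float64(0.9022985696792603))
[ 0.57031119 -0.23270028]
top [ 0.5792 -0.2233  1.6952] 97.1 0.934
both [ 0.5793 -0.2241  1.6883] 96.7 0.879
top [ 0.579  -0.2233  1.6944] 97.1 0.934
both [ 0.579  -0.2242  1.7065] 97.8 0.879
top [ 0.5788 -0.2232  1.6947] 97.1 0.934
both [ 0.579  -0.2243  1.6924] 97.0 0.88
top [ 0.555  -0.2262  4.8319] 276.8 0.975
both [ 0.5549 -0.2269  4.8404] 277.3 0.966
top [ 0.555  -0.2262  4.8318] 276.8 0.975
both [ 0.5556 -0.2271  4.8341] 277.0 0.966
top [ 0.5553 -0.2262  4.8317] 276.8 0.975
both [ 0.5554 -0.2267  4.8393] 277.3 0.967
top [ 0.5551 -0.2264 -1.4475] -82.9 0.975
both [ 0.5553 -0.2266 -1.4437] -82.7 0.967
top [ 0.5785 -0.2232  1.6949] 97.1 0.934
both [ 0.5793 -0.2237  1.7008] 97.4 0.88
```

```bash
python3 - <<'E'
from h import *
import pickle
P,T=pickle.load(open('m0.pkl','rb'))
out=[]
for n,(x0,y0,w,h) in(('top',(300,130,130,120)),('side',(220,100,130,90))):
    p=P[n];k=4
    im=cv2.resize(p['frame'],None,fx=k,fy=k,interpolation=cv2.INTER_CUBIC)
    raw=im.copy()
    for b in car(.5555,-.2266,np.deg2rad(277)):
        hh=cv2.convexHull(((proj(p,b)+.5)*k).astype(np.float32)); cv2.polylines(im,[np.int32(hh)],True,(0,0,255),1)
    c=np.hstack([a[y0*k:(y0+h)*k,x0*k:(x0+w)*k] for a in(raw,im)]); out.append(cv2.resize(c,(790,int(790*c.shape[0]/c.shape[1]))))
cv2.imwrite('pics/c_ov.png',np.vstack(out)[:600])
o=[]
for n,(x0,y0,w,h) in(('top',(90,170,180,90)),('side',(230,190,120,150))):
    p=P[n];k=4
    im=cv2.resize(p['frame'],None,fx=k,fy=k,interpolation=cv2.INTER_CUBIC)
    for x,y,m in((.4845,.337,VIAL),(.462,.075,VIAL),(.4713,.2083,WT)):
        for b in cyl(x,y,m):
            hh=cv2.convexHull(((proj(p,b)+.5)*k).astype(np.float32)); cv2.polylines(im,[np.int32(hh)],True,(0,0,255),1)
    cv2.imwrite(f'pics/v_ov_{n}.png',im[y0*k:(y0+h)*k,x0*k:(x0+w)*k])
E
```

```text
(no output)
```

View pics/c_ov.png

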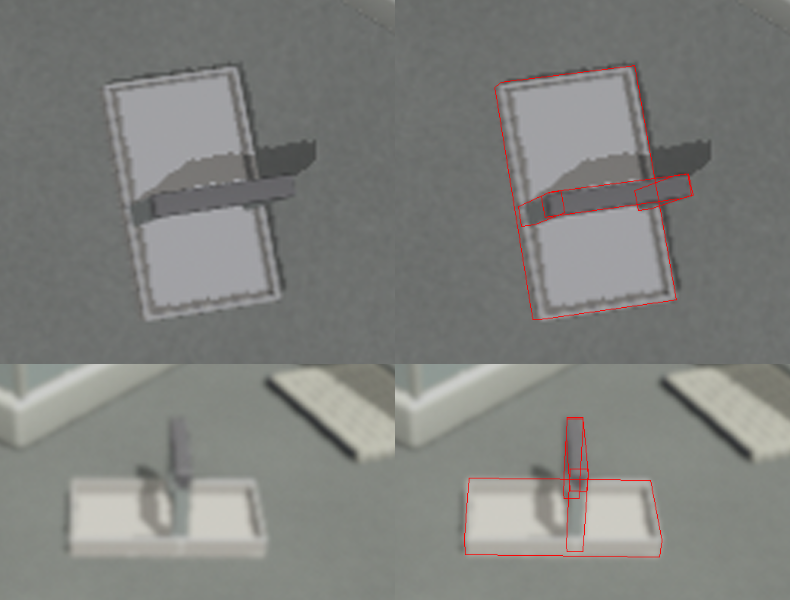

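View pics/v_ov_top.png

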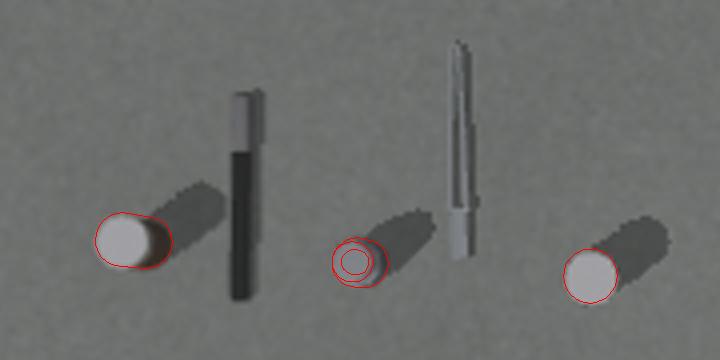

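View pics/v_ov_side.png

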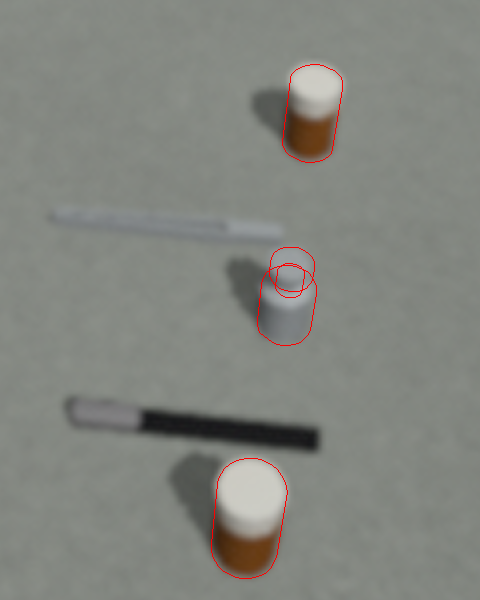

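```bash
python3 - <<'E'
from h import *
from cell import arm
import pickle
P,T=pickle.load(open('m0.pkl','rb'))
s=arm.observe();M=R.from_rotvec(s['ee_rot']).as_matrix();print(s['clock']);print(M.round(3))
p=P['top']
for nm,uv,z in(('fcp end',(90+470/4,170+258/4),.007),('fcp end L',(90+450/4,170+258/4),.007),('fcp top',(90+458/4,170+42/4),.007),('pen bot',(90+250/4,170+300/4),.012),('pen top',(90+245/4,170+92/4),.012),('penL',(90+231/4,170+300/4),.012)):
    print(nm,unproj(p,uv,z).round(4))
th=np.deg2rad(-83);X=np.array([np.cos(th),np.sin(th)]);Y=np.array([-X[1],X[0]]);o=np.array([.5555,-.2266])
for nm,a,b in(('A',-.031,.055),('B',.031,.055),('W',0,-.057)): print(nm,(o+a*X+b*Y).round(4))
# turns
want=np.column_stack([[0,0,-1],[*(-X),0],np.cross([0,0,-1],[*(-X),0])])
for sg in(1,-1):
    W=want.copy();W[:,1:]*=sg
    print(np.rad2deg(R.from_matrix(W@M.T).as_rotvec()).round(1))
E
```

```text
1.5
[[-0.     0.372 -0.928]
 [-0.    -0.928 -0.372]
 [-1.     0.     0.   ]]
fcp end [0.4727 0.1444 0.007 ]
fcp end L [0.4728 0.1561 0.007 ]
fcp top [0.6006 0.1518 0.007 ]
pen bot [0.4493 0.2716 0.012 ]
pen top [0.571  0.2768 0.012 ]
penL [0.4494 0.2827 0.012 ]
A [ 0.6063 -0.1891]
B [ 0.6139 -0.2507]
W [ 0.4989 -0.2335]
[  0.    0.  165.2]
[  0.   -0.  -14.8]
```

>>> {"fn": "servo_tool", "kwargs": {"plan": [[[20, 30, 0], [0, 0, -14.8]], [[20, 30, 0], [0, 0, -14.8]], [[20, 30, 0], [0, 0, -14.8]], [[20, 30, 0], [0, 0, -14.8]], [[20, 30, 0], [0, 0, -14.8]], [[20, 30, 0], [0, 0, -14.8]], [[20, 30, 0], [0, 0, -14.8]], [[20, 30, 0], [0, 0, -14.8]], [[25.2, 60, 0], [0, 0, -14.8]], [[25.2, 60, 0], [0, 0, -14.8]], [[25.2, 60, 0], [0, 0, -14.8]], [[25.2, 60, 0], [0, 0, -14.8]]], "grip": 0.65}}

```text
clock: 2.7
position: [0.4665, -0.0817, 0.227]
ee_rot: [2.159, 0.131, -2.158]
force: [1.5, -0.1, 0.0]
width: 0.646
```

>>> {"fn": "servo_tool", "kwargs": {"plan": [[[1.8, 20, 0], [0, 0, 0]], [[1.8, 41.9, 0], [0, 0, 0]], [[1.8, 41.9, 0], [0, 0, 0]], [[1.8, 41.9, 0], [0, 0, 0]], [[1.8, 41.9, 0], [0, 0, 0]], [[1.8, 41.9, 0], [0, 0, 0]], [[1.8, 41.9, -5], [0, 0, 0]], [[1.8, 41.9, -12], [0, 0, 0]], [[1.8, 41.9, -12], [0, 0, 0]], [[1.8, 41.9, -12], [0, 0, 0]], [[1.8, 41.9, -12], [0, 0, 0]], [[1.8, 41.9, -12], [0, 0, 0]]]}}

```text
clock: 3.9
position: [0.4847, 0.3367, 0.107]
ee_rot: [2.158, 0.13, -2.158]
force: [-0.6, -0.6, 0.1]
width: 0.651
```

```bash
cat > look.py <<'E'
import sys
from h import *
from cell import arm
tag=sys.argv[1]
s=arm.observe();M=R.from_rotvec(s['ee_rot']).as_matrix()
print(round(s['clock'],2),s['position'].round(4),'jaw yaw',np.rad2deg(np.arctan2(M[1,1],M[0,1])).round(2),'axis',M[:,0].round(3),s['joints'].round(2),s['force'].round(1),round(s['width'],3))
ims=[]
for n in('top','side'):
    p=arm.get_image(n);a=[int(v) for v in sys.argv[2 if n=='top' else 3].split(',')]
    im=p['frame'][a[1]:a[3],a[0]:a[2]];ims.append(cv2.resize(im,(395,int(395*im.shape[0]/im.shape[1])),interpolation=cv2.INTER_CUBIC))
hh=max(i.shape[0] for i in ims)
cv2.imwrite(f'pics/{tag}.png',np.hstack([cv2.copyMakeBorder(i,0,hh-i.shape[0],0,5,cv2.BORDER_CONSTANT) for i in ims]))
E
python3 look.py a1 60,150,260,290 200,180,380,370
```

```text
3.9 [0.4847 0.3367 0.107 ] jaw yaw -83.02 axis [ 0.    -0.001 -1.   ] [-0.45  0.53 -0.35  1.77  0.23  0.88 -2.35] [-0.6 -0.6  0.1] 0.651
```

View pics/a1.png

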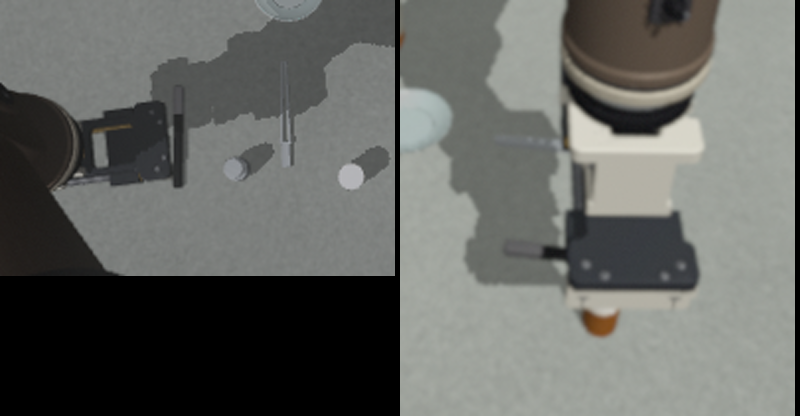

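>>> {"fn": "servo_tool", "kwargs": {"plan": [[[0, 0, -3], [0, 0, 0]], [[0, 0, -5], [0, 0, 0]], [[0, 0, -7], [0, 0, 0]], [[0, 0, -8.4], [0, 0, 0]], [[0, 0, -8.4], [0, 0, 0]], [[0, 0, -8.4], [0, 0, 0]]]}}

```text
clock: 4.6
position: [0.4863, 0.3363, 0.0254]
ee_rot: [2.164, 0.13, -2.156]
force: [-1.0, -0.3, 0.3]
width: 0.653
```

>>> {"fn": "servo_tool", "kwargs": {"plan": [[[0, 0, 0], [0, 0, 0]], [[0, 0, 0], [0, 0, 0]], [[0, 0, 0], [0, 0, 0]], [[0, 0, 0], [0, 0, 0]], [[0, 0, 0], [0, 0, 0]], [[0, 0, 0], [0, 0, 0]], [[0, 0, 0], [0, 0, 0]], [[0, 0, 0], [0, 0, 0]]], "grip": 0.2, "squeeze": 15}}

```text
clock: 5.4
position: [0.4864, 0.3365, 0.0256]
ee_rot: [2.164, 0.13, -2.156]
force: [-0.3, -1.1, 4.4]
width: 0.313
```

>>> {"fn": "servo_tool", "kwargs": {"plan": [[[0, 0, 2], [0, 0, 0]], [[0, 0, 6], [0, 0, 0]], [[0, 0, 10], [0, 0, 0]], [[0, -4, 12], [0, 0, 0]], [[1, -8, 12], [0, 0, 0]], [[2, -12, 12], [0, 0, 0]], [[3, -16, 12], [0, 0, 0]], [[4, -20, 12], [0, 0, 0]], [[5, -24, 12], [0, 0, 0]], [[6, -28, 12], [0, 0, 0]], [[7, -32, 12], [0, 0, 0]], [[8, -36, 12], [0, 0, 0]]]}}

```text
clock: 6.6
position: [0.5664, -0.0252, 0.1454]
ee_rot: [2.164, 0.13, -2.156]
force: [0.1, 0.4, -1.1]
width: 0.311
```

>>> {"fn": "servo_tool", "kwargs": {"plan": [[[2, -8, 0], [0, 0, 0]], [[4, -14, 0], [0, 0, 0]], [[4, -17, 0], [0, 0, 0]], [[4, -17, 0], [0, 0, 0]], [[4, -17, 0], [0, 0, 0]]]}}

```text
clock: 7.1
position: [0.6057, -0.2017, 0.1445]
ee_rot: [2.165, 0.119, -2.16]
force: [-0.3, 0.5, -1.1]
width: 0.309
```

```bash
python3 look.py a2 280,110,440,260 180,90,340,220
```

```text
7.1 [ 0.6057 -0.2017  0.1445] jaw yaw -83.58 axis [ 0.002 -0.002 -1.   ] [ 0.41  0.54 -0.26  1.62  0.16  0.99 -1.36] [-0.3  0.5 -1.1] 0.309
```

View pics/a2.png

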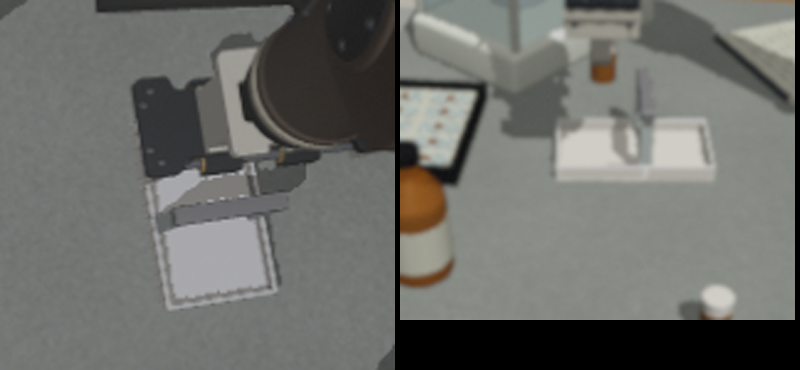

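>>> {"fn": "servo_tool", "kwargs": {"plan": [[[0.1, 1.3, 0], [0, 0, 0.5]], [[0.1, 1.3, 0], [0, 0, 0.5]], [[0.1, 1.3, -4], [0, 0, 0.5]], [[0.1, 1.3, -7], [0, 0, 0.5]], [[0.1, 1.3, -9.5], [0, 0, 0.5]], [[0.1, 1.3, -9.5], [0, 0, 0.5]], [[0.1, 1.3, -9.5], [0, 0, 0.5]]]}}

```text
clock: 7.9
position: [0.6073, -0.1811, 0.0502]
ee_rot: [2.158, 0.141, -2.153]
force: [0.6, 0.8, 0.2]
width: 0.314
```

```bash
python3 look.py a3 280,110,440,260 220,110,320,190
```

```text
7.9 [ 0.6073 -0.1811  0.0502] jaw yaw -82.62 axis [ 0.002  0.002 -1.   ] [ 0.37  0.65 -0.24  1.71  0.2   0.81 -1.41] [0.6 0.8 0.2] 0.314
```

View pics/a3.png

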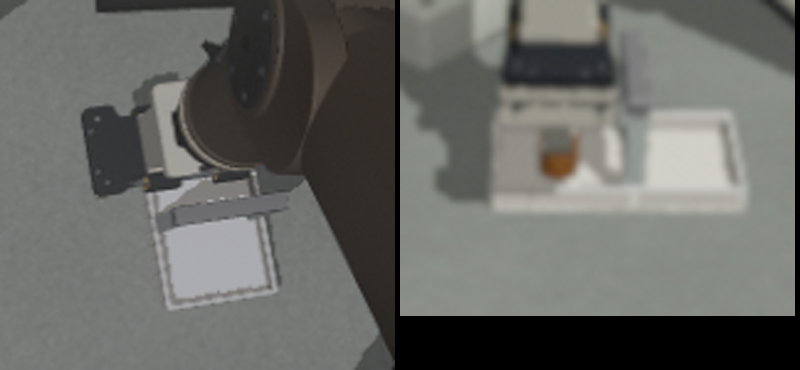

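```bash
cat > o.py <<'E'
from cell import arm
from h import *
s=arm.observe();M=R.from_rotvec(s['ee_rot']).as_matrix()
print(round(s['clock'],2),s['position'].round(4),np.rad2deg(np.arctan2(M[1,1],M[0,1])).round(2),M[:,0].round(3),s['force'].round(1),round(s['width'],3),np.abs(s['dq']).max().round(3))
E
python3 o.py
```

```text
8.0 [ 0.6081 -0.1818  0.0513] -82.67 [ 0.005  0.001 -1.   ] [-0.1 -0.8 -0.1] 0.308 0.007
```

>>> {"fn": "servo_tool", "kwargs": {"plan": [[[-0.2, -0.7, 0], [0, 0, 0]], [[-0.2, -0.7, 0], [0, 0, 0]], [[-0.2, -0.7, -0.6], [0, 0, 0]], [[-0.2, -0.7, -1.2], [0, 0, 0]], [[-0.2, -0.7, -1.8], [0, 0, 0]], [[-0.2, -0.7, -1.8], [0, 0, 0]], [[-0.2, -0.7, -1.8], [0, 0, 0]]]}}

```text
clock: 8.7
position: [0.6059, -0.1886, 0.0329]
ee_rot: [2.16, 0.14, -2.152]
force: [0.6, -0.1, -0.1]
width: 0.315
```

```bash
python3 o.py
```

```text
8.7 [ 0.6059 -0.1886  0.0329] -82.66 [ 0.004  0.002 -1.   ] [ 0.6 -0.1 -0.1] 0.315 0.009
```

>>> {"fn": "servo_tool", "kwargs": {"plan": [[[0, 0, -0.3], [0, 0, 0]], [[0, 0, -0.4], [0, 0, 0]], [[0, 0, -0.4], [0, 0, 0]]]}}

```text
clock: 9.0
position: [0.606, -0.1885, 0.029]
ee_rot: [2.16, 0.14, -2.151]
force: [0.3, 0.2, 0.5]
width: 0.311
```

>>> {"fn": "servo_tool", "kwargs": {"plan": [[[0, 0, 0], [0, 0, 0]], [[0, 0, 0], [0, 0, 0]], [[0, 0, 0], [0, 0, 0]], [[0, 0, 0], [0, 0, 0]], [[0, 0, 2], [0, 0, 0]], [[0, 0, 5], [0, 0, 0]], [[0, 0, 8], [0, 0, 0]], [[0, 0, 11], [0, 0, 0]], [[0, 5, 12], [0, 0, 0]], [[0, 10, 12], [0, 0, 0]], [[-2, 15, 12], [0, 0, 0]], [[-4, 20, 12], [0, 0, 0]]], "grip": 0.5}}

```text
clock: 10.2
position: [0.5687, 0.0055, 0.1492]
ee_rot: [2.161, 0.14, -2.151]
force: [0.9, 0.8, -0.1]
width: 0.499
```

```bash
python3 look.py a4 280,110,440,260 220,110,320,190; python3 o.py
```

```text
10.2 [0.5687 0.0055 0.1492] jaw yaw -82.65 axis [ 0.005  0.002 -1.   ] [ 0.12  0.44 -0.31  1.79  0.16  0.93 -1.7 ] [ 0.9  0.8 -0.1] 0.499
10.3 [0.5667 0.0121 0.1495] -82.04 [ 0.003  0.006 -1.   ] [-0.4  0.7  1.7] 0.496 0.089
```

View pics/a4.png

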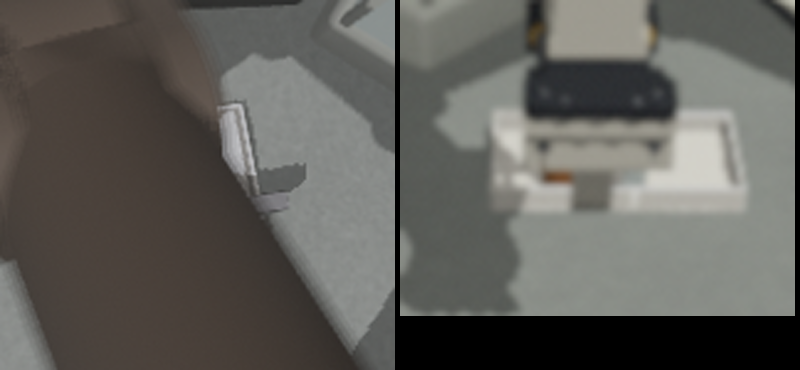

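>>> {"fn": "servo_tool", "kwargs": {"plan": [[[-4, 3, 0], [0, 0, -1]], [[-8, 6, 0], [0, 0, -1]], [[-10.5, 6.3, -2], [0, 0, -1]], [[-10.5, 6.3, -5], [0, 0, -1]], [[-10.5, 6.3, -5], [0, 0, -1]], [[-10.5, 6.3, -5], [0, 0, -1]], [[-10.5, 6.3, -5], [0, 0, -1]]], "grip": 0.65}}

```text
clock: 11.0
position: [0.4632, 0.075, 0.1006]
ee_rot: [2.168, 0.136, -2.156]
force: [-0.6, 0.3, -0.1]
width: 0.653
```

```bash
python3 look.py a5 280,110,440,260 220,110,380,260; python3 o.py
```

```text
11.0 [0.4632 0.075  0.1006] jaw yaw -83.1 axis [ 0.005  0.006 -1.   ] [ 0.    0.37 -0.34  2.07  0.18  0.72 -1.9 ] [-0.6  0.3 -0.1] 0.653
11.1 [0.4631 0.075  0.1005] -83.1 [ 0.005  0.006 -1.   ] [-0.9 -0.4 -0.2] 0.653 0.01
```

View pics/a5.png

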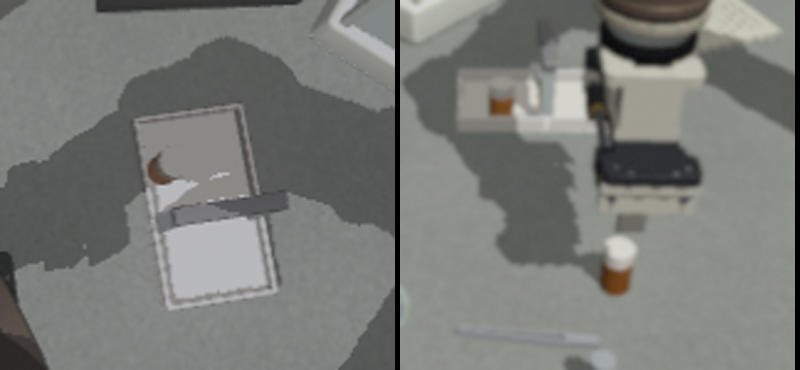

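>>> {"fn": "servo_tool", "kwargs": {"plan": [[[-0.1, 0, -3], [0, 0, 0]], [[-0.1, 0, -5], [0, 0, 0]], [[-0.1, 0, -6.6], [0, 0, 0]], [[-0.1, 0, -7.6], [0, 0, 0]], [[-0.1, 0, -7.6], [0, 0, 0]], [[-0.1, 0, -7.6], [0, 0, 0]]]}}

```text
clock: 11.7
position: [0.4626, 0.0751, 0.0251]
ee_rot: [2.169, 0.136, -2.155]
force: [-0.2, 0.2, 0.7]
width: 0.653
```

>>> {"fn": "servo_tool", "kwargs": {"plan": [[[0, 0, 0], [0, 0, 0]], [[0, 0, 0], [0, 0, 0]], [[0, 0, 0], [0, 0, 0]], [[0, 0, 0], [0, 0, 0]], [[0, 0, 0], [0, 0, 0]], [[0, 0, 0], [0, 0, 0]], [[0, 0, 0], [0, 0, 0]]], "grip": 0.2}}

```text
clock: 12.4
position: [0.4627, 0.0751, 0.0253]
ee_rot: [2.169, 0.136, -2.155]
force: [-1.9, -1.0, 5.8]
width: 0.314
```

```bash
python3 o.py; cat > m1.py <<'E'
import sys
from cell import arm
from h import *
p=arm.get_image('top')
t=arm.trace(p,'carrier')
print([(d['at'],round(d['score'],2),int(d['pixels'].sum())) for d in t])
x,s=fit([(p,t[0]['pixels'])],car,[.5555,-.2266,np.deg2rad(-83)],[.005,.005,.05]);print(x.round(4),np.rad2deg(x[2]).round(1),round(s,3))
for d in arm.trace(p,'vial_a'):
    x0=unproj(p,d['at'],.03)[:2]; print('vial',d['at'],round(d['score'],2),fit([(p,d['pixels'])],lambda a,b:[q+[0,0,.004] for q in cyl(a,b,VIAL)],x0,[.005,.005]))
E
python3 m1.py
```

```text
12.4 [0.4627 0.0751 0.0253] -83.11 [ 0.006  0.006 -1.   ] [-1.9 -1.   5.8] 0.314 0.002
[([364.9, 195.8], 0.97, 3646)]
[ 0.5551 -0.2262 -1.4374] -82.4 0.931
vial [346.6, 177.1] 0.75 (array([ 0.60299464, -0.18482125]), np.float64(0.8240330815315247))
```

>>> {"fn": "servo_tool", "kwargs": {"plan": [[[0, 0, 2], [0, 0, 0]], [[0, 0, 6], [0, 0, 0]], [[1, -1, 10], [0, 0, 0]], [[3, -4, 12], [0, 0, 0]], [[5, -8, 12], [0, 0, 0]], [[7, -12, 12], [0, 0, 0]], [[9, -16, 12], [0, 0, 0]], [[11, -20, 12], [0, 0, 0]], [[13, -24, 12], [0, 0, 0]], [[15.1, -28, 12], [0, 0, 0]], [[15.1, -31, 12], [0, 0, 0]], [[15.1, -32.6, 12], [0, 0, 0]]]}}

```text
clock: 13.75
position: [0.613, -0.2545, 0.1443]
ee_rot: [2.169, 0.132, -2.158]
force: [-0.5, -0.1, -1.5]
width: 0.312
```

>>> {"fn": "servo_tool", "kwargs": {"plan": [[[0, 0, 0], [0, 0, 0]], [[0, 0, 0], [0, 0, 0]], [[0, 0, 0], [0, 0, 0]]]}}

```text
clock: 14.05
position: [0.6131, -0.2518, 0.1443]
ee_rot: [2.168, 0.136, -2.157]
force: [-0.3, -0.3, -0.1]
width: 0.315
```

```bash
python3 o.py
```

```text
14.05 [ 0.6131 -0.2518  0.1443] -83.16 [ 0.005  0.007 -1.   ] [-0.3 -0.3 -0.1] 0.315 0.006
```

>>> {"fn": "servo_tool", "kwargs": {"plan": [[[0.1, 0, -3], [0, 0, 0]], [[0.1, 0, -6], [0, 0, 0]], [[0.1, 0, -8.5], [0, 0, 0]], [[0.1, 0, -10], [0, 0, 0]], [[0.1, 0, -10.8], [0, 0, 0]], [[0.1, 0, -11.2], [0, 0, 0]], [[0.1, 0, -11.2], [0, 0, 0]]]}}

```text
clock: 14.75
position: [0.6146, -0.2516, 0.0328]
ee_rot: [2.169, 0.136, -2.156]
force: [-0.0, 0.7, -0.1]
width: 0.312
```

```bash
python3 look.py a6 280,110,440,260 220,110,320,190; python3 o.py
```

```text
14.75 [ 0.6146 -0.2516  0.0328] jaw yaw -83.13 axis [ 0.005  0.006 -1.   ] [ 0.46  0.7  -0.23  1.64  0.19  0.82 -1.3 ] [-0.   0.7 -0.1] 0.312
14.85 [ 0.6148 -0.252   0.0334] -83.16 [ 0.006  0.006 -1.   ] [-0.7  0.2 -0.6] 0.312 0.002
```

View pics/a6.png

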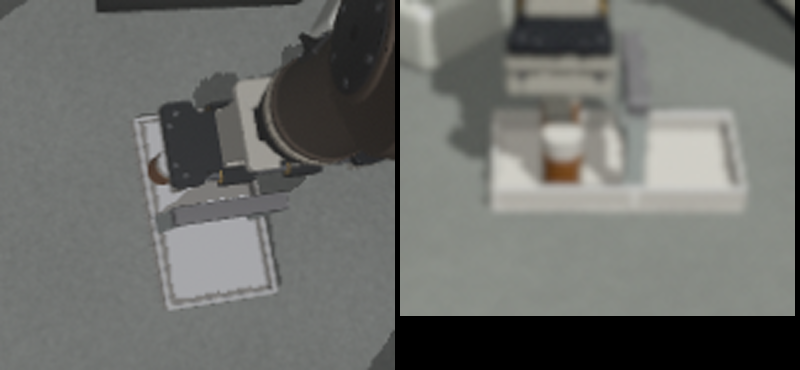

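>>> {"fn": "servo_tool", "kwargs": {"plan": [[[0, 0, -0.2], [0, 0, 0]], [[0, 0, -0.4], [0, 0, 0]], [[0, 0, -0.4], [0, 0, 0]]]}}

```text
clock: 15.15
position: [0.6149, -0.2521, 0.0295]
ee_rot: [2.17, 0.135, -2.155]
force: [-0.3, -0.0, -0.4]
width: 0.312
```

>>> {"fn": "servo_tool", "kwargs": {"plan": [[[0, 0, 0], [0, 0, 0]], [[0, 0, 0], [0, 0, 0]], [[0, 0, 0], [0, 0, 0]], [[0, 0, 0], [0, 0, 0]], [[0, 0, 1], [0, 0, 0]], [[0, 0, 3], [0, 0, 0]], [[0, 0, 7], [0, 0, 0]], [[0, 0, 11], [0, 0, 0]], [[0, 3, 12], [0, 0, 0]], [[-2, 7, 12], [0, 0, 0]], [[-4, 12, 12], [0, 0, 0]], [[-6, 17, 12], [0, 0, 0]]], "grip": 0.42}}

```text
clock: 16.35
position: [0.5571, -0.0879, 0.1505]
ee_rot: [2.171, 0.134, -2.154]
force: [1.2, 0.5, -0.0]
width: 0.42
```

>>> {"fn": "servo_tool", "kwargs": {"plan": [[[-2, 5, 0], [0, 0, 0]], [[-4, 10, 0], [0, 0, 0]], [[-6, 15, 0], [0, 0, 0]], [[-8, 20, 0], [0, 0, 0]], [[-8.2, 25, 0], [0, 0, 0]], [[-8.2, 29, -3], [0, 0, 0]], [[-8.2, 29, -5], [0, 0, 0]], [[-8.2, 29, -5], [0, 0, 0]], [[-8.2, 29, -5], [0, 0, 0]]]}}

```text
clock: 17.25
position: [0.475, 0.2016, 0.1009]
ee_rot: [2.17, 0.134, -2.154]
force: [0.7, -0.6, 0.5]
width: 0.42
```

```bash
python3 look.py a7 280,110,440,260 220,110,380,310; python3 o.py; python3 m1.py
```

```text
17.25 [0.475  0.2016 0.1009] jaw yaw -83.19 axis [ 0.007  0.005 -1.   ] [-0.23  0.43 -0.37  1.97  0.22  0.77 -2.17] [ 0.7 -0.6  0.5] 0.42
17.35 [0.476  0.2009 0.1016] -83.32 [ 0.009  0.006 -1.   ] [ 0.6 -0.2 -0.6] 0.42 0.009
[([363.3, 196.8], 0.66, 3371)]
[ 0.5554 -0.226  -1.4415] -82.6 0.868
vial [372.5, 169.2] 0.72 (array([ 0.61325878, -0.25053683]), np.float64(0.9283342361450195))
vial [345.6, 176.7] 0.51 (array([ 0.60414878, -0.18664343]), np.float64(0.8629531264305115))
```

View pics/a7.png

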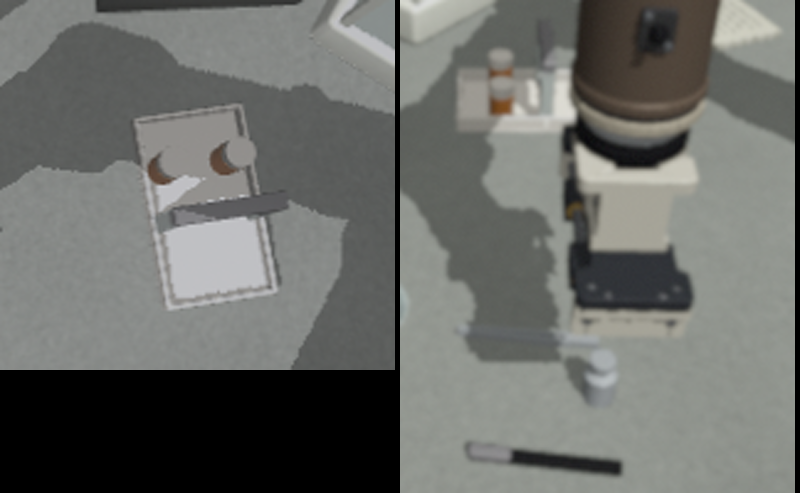

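>>> {"fn": "servo_tool", "kwargs": {"plan": [[[-0.5, 0.7, 0], [0, 0, 0]], [[-0.5, 0.7, -2], [0, 0, 0]], [[-0.5, 0.7, -4], [0, 0, 0]], [[-0.5, 0.7, -4], [0, 0, 0]], [[-0.5, 0.7, -4], [0, 0, 0]]], "grip": 0.52}}

```text
clock: 18.0
position: [0.4708, 0.2083, 0.0619]
ee_rot: [2.174, 0.132, -2.154]
force: [0.4, 0.1, -0.2]
width: 0.517
```

```bash
python3 look.py a8 120,180,280,280 240,210,350,310; python3 o.py
```

```text
18.0 [0.4708 0.2083 0.0619] jaw yaw -83.32 axis [ 0.009  0.006 -1.   ] [-0.26  0.49 -0.35  2.    0.25  0.68 -2.22] [ 0.4  0.1 -0.2] 0.517
18.1 [0.4715 0.2086 0.0625] -83.33 [ 0.011  0.007 -1.   ] [-0.6  0.8 -0.2] 0.522 0.003
```

View pics/a8.png

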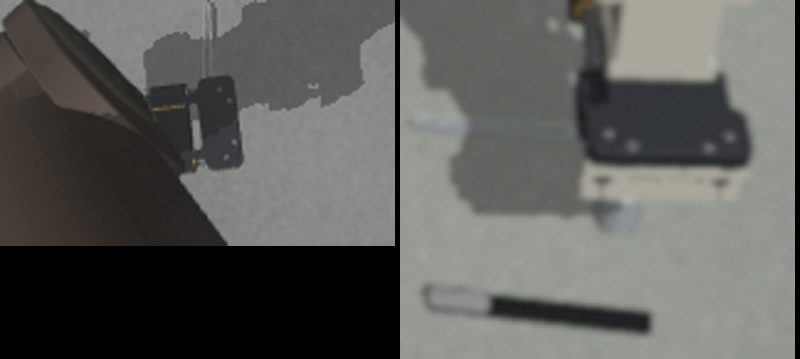

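Aligned over the weight; also undo a small accumulated tilt (about 0.7°) on the way down.

>>> {"fn": "servo_tool", "kwargs": {"plan": [[[0, 0, -1.5], [0, 0, 0]], [[0, 0, -3], [0, 0, 0]], [[0, 0, -4.5], [0, 0, 0]], [[0, 0, -5.5], [0, 0, 0]], [[0, 0, -5.5], [0, 0, 0]]]}}

```text
clock: 18.6
position: [0.4712, 0.2084, 0.0071]
ee_rot: [2.175, 0.132, -2.153]
force: [0.2, 0.4, -0.6]
width: 0.522
```

>>> {"fn": "servo_tool", "kwargs": {"plan": [[[0, 0, 0], [0, 0, 0]], [[0, 0, 0], [0, 0, 0]], [[0, 0, 0], [0, 0, 0]], [[0, 0, 0], [0, 0, 0]], [[0, 0, 0], [0, 0, 0]], [[0, 0, 0], [0, 0, 0]], [[0, 0, 0], [0, 0, 0]]], "grip": 0.15, "squeeze": 25}}

```text
clock: 19.3
position: [0.4716, 0.2085, 0.0077]
ee_rot: [2.176, 0.132, -2.152]
force: [-1.1, -0.8, 6.7]
width: 0.296
```

```bash
python3 o.py
```

```text
19.3 [0.4716 0.2085 0.0077] -83.34 [ 0.011  0.006 -1.   ] [-1.1 -0.8  6.7] 0.296 0.002
```

>>> {"fn": "servo_tool", "kwargs": {"plan": [[[0, 0, 2], [0, 0, 0]], [[0, 0, 6], [0, 0, 0]], [[0, 0, 10], [0, 0, 0]], [[0, -3, 13], [0, 0, 0]], [[0.3, -7, 13], [0, 0, 0]], [[0.6, -11, 13], [0, 0, 0]], [[0.9, -15, 13], [0, 0, 0]], [[1.2, -19, 13], [0, 0, 0]], [[1.5, -23, 13], [0, 0, 0]], [[1.8, -27, 13], [0, 0, 0]], [[2.2, -31, 13], [0, 0, 0]], [[2.7, -35, 13], [0, 0, 0]]]}}

```text
clock: 20.5
position: [0.4982, -0.1431, 0.1378]
ee_rot: [2.176, 0.132, -2.152]
force: [0.5, 1.4, -1.1]
width: 0.295
```

>>> {"fn": "servo_tool", "kwargs": {"plan": [[[0, -4, 0], [0, 0, 0]], [[0, -7, 0], [0, 0, 0]], [[0, -9.2, 0], [0, 0, 0]], [[0, -9.2, 0], [0, 0, 0]], [[0, -9.2, 0], [0, 0, 0]], [[0, -9.2, 0], [0, 0, 0]]]}}

```text
clock: 21.1
position: [0.4983, -0.2338, 0.1377]
ee_rot: [2.175, 0.135, -2.152]
force: [-0.2, 0.2, -1.6]
width: 0.3
```

```bash
python3 o.py;python3 look.py a9 280,110,440,260 220,80,350,190; python3 o.py
```

```text
21.1 [ 0.4983 -0.2338  0.1377] -83.25 [ 0.01   0.007 -1.   ] [-0.2  0.2 -1.6] 0.3 0.007
21.1 [ 0.4983 -0.2338  0.1377] jaw yaw -83.25 axis [ 0.01   0.007 -1.   ] [ 0.55  0.42 -0.27  1.85  0.13  0.88 -1.23] [-0.2  0.2 -1.6] 0.3
21.2 [ 0.4984 -0.2338  0.1378] -83.23 [ 0.011  0.007 -1.   ] [-0.6  0.1 -1.8] 0.295 0.005
```

View pics/a9.png

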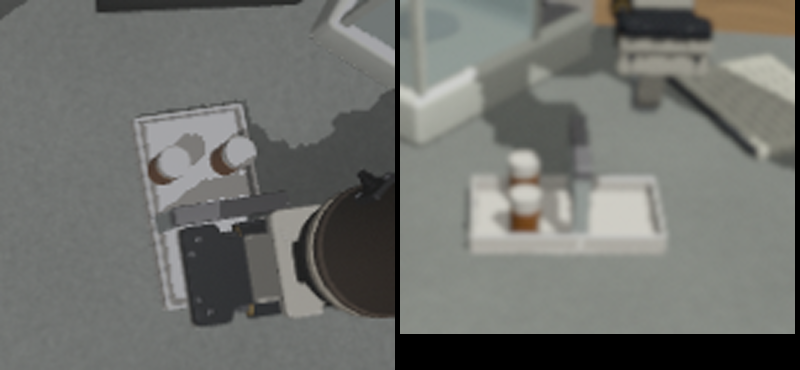

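>>> {"fn": "servo_tool", "kwargs": {"plan": [[[0, 0, -3], [0, 0, 0]], [[0, 0, -6], [0, 0, 0]], [[0, 0, -8], [0, 0, 0]], [[0, 0, -9.3], [0, 0, 0]], [[0, 0, -9.3], [0, 0, 0]]]}}

```text
clock: 21.7
position: [0.4976, -0.2328, 0.0435]
ee_rot: [2.173, 0.137, -2.154]
force: [0.3, 0.8, -0.6]
width: 0.295
```

```bash
python3 look.py b1 310,140,410,250 230,110,320,180; python3 o.py
```

```text
21.7 [ 0.4976 -0.2328  0.0435] jaw yaw -83.16 axis [ 0.008  0.008 -1.   ] [ 0.52  0.55 -0.24  1.93  0.18  0.67 -1.28] [ 0.3  0.8 -0.6] 0.295
21.8 [ 0.499  -0.2335  0.0454] -83.19 [ 0.011  0.007 -1.   ] [ 0.1 -0.  -0.8] 0.293 0.014
```

View pics/b1.png

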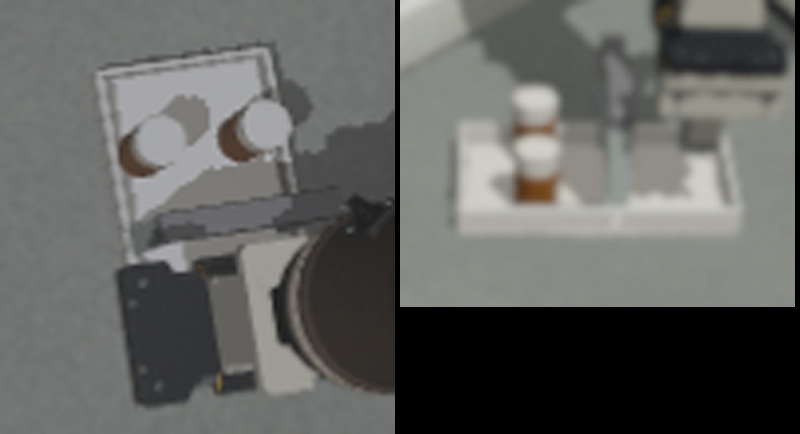

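>>> {"fn": "servo_tool", "kwargs": {"plan": [[[0, 0, -0.8], [0, 0, 0]], [[0, 0, -1.6], [0, 0, 0]], [[0, 0, -2.4], [0, 0, 0]], [[0, 0, -3], [0, 0, 0]], [[0, 0, -3], [0, 0, 0]]]}}

```text
clock: 22.3
position: [0.4982, -0.2333, 0.0144]
ee_rot: [2.174, 0.136, -2.153]
force: [-0.3, 0.2, -0.7]
width: 0.295
```

```bash
python3 o.py
```

```text
22.3 [ 0.4982 -0.2333  0.0144] -83.19 [ 0.009  0.007 -1.   ] [-0.3  0.2 -0.7] 0.295 0.016
```

>>> {"fn": "servo_tool", "kwargs": {"plan": [[[0, 0, -0.2], [0, 0, 0]], [[0, 0, -0.3], [0, 0, 0]], [[0, 0, -0.3], [0, 0, 0]]]}}

```text
clock: 22.6
position: [0.4983, -0.2333, 0.0118]
ee_rot: [2.174, 0.136, -2.152]
force: [-1.0, 0.2, 3.2]
width: 0.296
```

>>> {"fn": "servo_tool", "kwargs": {"plan": [[[0, 0, 0], [0, 0, 0]], [[0, 0, 0], [0, 0, 0]], [[0, 0, 0], [0, 0, 0]], [[0, 0, 0], [0, 0, 0]], [[0, 0, 1], [0, 0, 0]], [[0, 0, 3], [0, 0, 0]], [[0, 0, 7], [0, 0, 0]], [[0, 0, 11], [0, 0, 0]], [[0, 0, 13], [0, 0, 0]], [[0, 4, 14], [0, 0, 0]], [[0, 9, 14], [0, 0, 0]], [[0, 14, 14], [0, 0, 0]]], "grip": 0.45}}

```text
clock: 23.8
position: [0.4985, -0.0922, 0.1531]
ee_rot: [2.177, 0.133, -2.151]
force: [0.1, 0.5, -0.4]
width: 0.45
```

>>> {"fn": "servo_tool", "kwargs": {"plan": [[[0, 5, 0], [0, 0, 0]], [[0, 10, 0], [0, 0, 0]], [[0, 12, 0], [0, 0, 0]], [[0, 12, 0], [0, 0, 0]]]}}

```text
clock: 24.2
position: [0.4984, 0.0323, 0.1541]
ee_rot: [2.176, 0.142, -2.147]
force: [-0.1, -0.6, 1.2]
width: 0.453
```

```bash
python3 o.py;python3 look.py b2 310,140,410,250 230,110,320,180; python3 m1.py
```

```text
24.2 [0.4984 0.0323 0.1541] -82.91 [ 0.013  0.009 -1.   ] [-0.1 -0.6  1.2] 0.453 0.061
24.2 [0.4984 0.0323 0.1541] jaw yaw -82.91 axis [ 0.013  0.009 -1.   ] [ 0.12  0.33 -0.36  1.95  0.15  0.87 -1.76] [-0.1 -0.6  1.2] 0.453
[([364.4, 192.9], 0.75, 3003)]
[ 0.5555 -0.2279 -1.4202] -81.4 0.773
vial [374.7, 172.3] 0.73 (array([ 0.6130781 , -0.24965661]), np.float64(0.9065964818000793))
vial [347.7, 176.6] 0.59 (array([ 0.60415001, -0.18526902]), np.float64(0.8202479481697083))
```

View pics/b2.png

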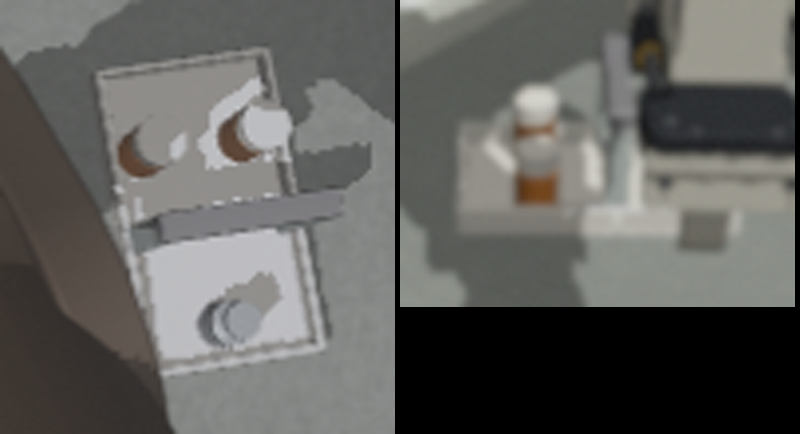

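```bash
python3 - <<'E'
from h import *
from cell import arm
s=arm.observe();M=R.from_rotvec(s['ee_rot']).as_matrix();print(s['position'],s['clock'],s['joints'].round(2))
a=np.deg2rad(7);j=np.array([np.cos(a),np.sin(a),0]);d=np.array([0,0,-1.]);W=np.column_stack([d,j,np.cross(d,j)])
print(np.rad2deg(R.from_matrix(W@M.T).as_rotvec()).round(2))
E
```

```text
[0.4984925  0.02612472 0.15324803] 24.45 [ 0.13  0.33 -0.36  1.95  0.15  0.86 -1.76]
[-0.8   0.24 90.43]
```

>>> {"fn": "servo_tool", "kwargs": {"plan": [[[1, -4, 1], [-0.8, 0.2, 8.5]], [[2, -8, 1], [-0.8, 0.2, 17]], [[3, -12, 1], [-0.8, 0.2, 25]], [[4, -16, 1], [-0.8, 0.2, 33]], [[5, -20, 1], [-0.8, 0.2, 41]], [[5.7, -24, 1], [-0.8, 0.2, 49]], [[5.7, -25.3, 1], [-0.8, 0.2, 57]], [[5.7, -25.3, 1], [-0.8, 0.2, 65]], [[5.7, -25.3, 1], [-0.8, 0.2, 73]], [[5.7, -25.3, 1], [-0.8, 0.2, 81]], [[5.7, -25.3, 1], [-0.8, 0.2, 88]], [[5.7, -25.3, 1], [-0.8, 0.2, 90.4]]], "grip": 0.5}}

```text
clock: 25.65
position: [0.5546, -0.2287, 0.163]
ee_rot: [1.118, 1.266, -1.118]
force: [0.3, -0.2, 0.6]
width: 0.502
```

>>> {"fn": "servo_tool", "kwargs": {"plan": [[[0, 0, 0], [0, 0, 0]], [[0, 0, 0], [0, 0, 0]]]}}

```text
clock: 25.85
position: [0.5539, -0.2302, 0.1627]
ee_rot: [1.12, 1.264, -1.121]
force: [0.4, -0.1, 0.8]
width: 0.501
```

```bash
python3 look.py b3 310,140,410,250 230,80,330,180; python3 o.py
```

```text
25.85 [ 0.5539 -0.2302  0.1627] jaw yaw 6.87 axis [-0.001  0.    -1.   ] [ 0.73  0.53 -0.63  1.68  0.35  1.05  0.11] [ 0.4 -0.1  0.8] 0.501
25.95 [ 0.5543 -0.2295  0.1629] 6.94 [-0.001  0.    -1.   ] [0.1 0.1 0.7] 0.499 0.008
```

View pics/b3.png

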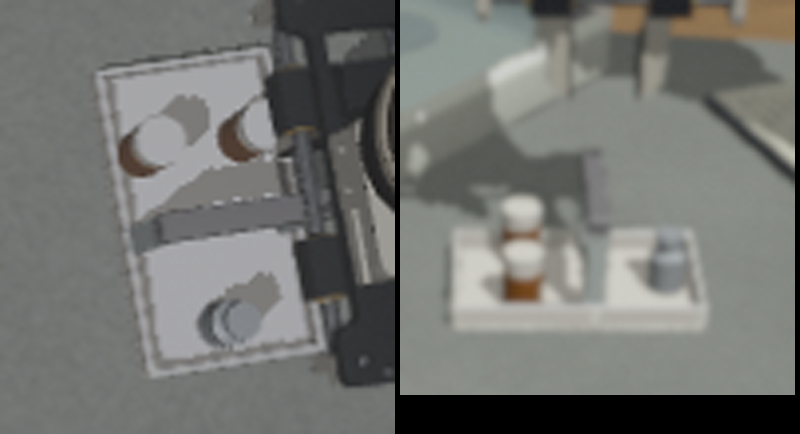

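>>> {"fn": "servo_tool", "kwargs": {"plan": [[[0.1, 0.3, -2], [0, 0, 0]], [[0.1, 0.3, -4], [0, 0, 0]], [[0.1, 0.3, -6], [0, 0, 0]], [[0.1, 0.3, -7], [0, 0, 0]], [[0.1, 0.3, -7], [0, 0, 0]]]}}

```text
clock: 26.45
position: [0.5544, -0.2263, 0.0917]
ee_rot: [1.119, 1.267, -1.121]
force: [0.6, 0.1, -1.0]
width: 0.501
```

```bash
python3 look.py b4 310,140,410,250 230,80,330,180; python3 o.py
```

```text
26.45 [ 0.5544 -0.2263  0.0917] jaw yaw 6.92 axis [-0.003  0.001 -1.   ] [ 0.7   0.61 -0.59  1.75  0.42  0.92  0.05] [ 0.6  0.1 -1. ] 0.501
26.55 [ 0.5557 -0.2264  0.0934] 6.94 [-0.  0. -1.] [0.7 0.5 0.2] 0.502 0.011
```

View pics/b4.png

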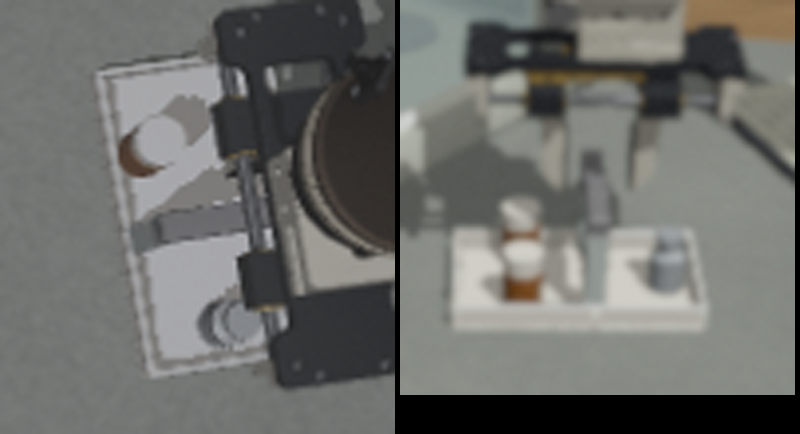

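>>> {"fn": "servo_tool", "kwargs": {"plan": [[[0, 0, -1], [0, 0, 0]], [[0, 0, -2], [0, 0, 0]], [[0, 0, -3], [0, 0, 0]], [[0, 0, -3], [0, 0, 0]], [[0, 0, -3], [0, 0, 0]]]}}

```text
clock: 27.05
position: [0.5554, -0.2263, 0.0631]
ee_rot: [1.119, 1.265, -1.12]
force: [-0.3, 0.9, -0.5]
width: 0.499
```

>>> {"fn": "servo_tool", "kwargs": {"plan": [[[0, 0, 0], [0, 0, 0]], [[0, 0, 0], [0, 0, 0]], [[0, 0, 0], [0, 0, 0]], [[0, 0, 0], [0, 0, 0]], [[0, 0, 0], [0, 0, 0]], [[0, 0, 0], [0, 0, 0]], [[0, 0, 0], [0, 0, 0]], [[0, 0, 0], [0, 0, 0]]], "grip": 0, "squeeze": 40}}

```text
clock: 27.85
position: [0.5556, -0.2263, 0.0633]
ee_rot: [1.119, 1.265, -1.12]
force: [-0.9, 0.1, 3.5]
width: 0.169
```

```bash
python3 look.py b5 310,140,410,250 230,80,330,180; python3 o.py
```

```text
27.85 [ 0.5556 -0.2263  0.0633] jaw yaw 6.94 axis [-0.001  0.    -1.   ] [ 0.69  0.64 -0.57  1.77  0.44  0.86  0.03] [-0.9  0.1  3.5] 0.169
27.95 [ 0.5556 -0.2263  0.0633] 6.94 [-0.001  0.    -1.   ] [-0.1 -0.3  2.8] 0.169 0.002
```

View pics/b5.png

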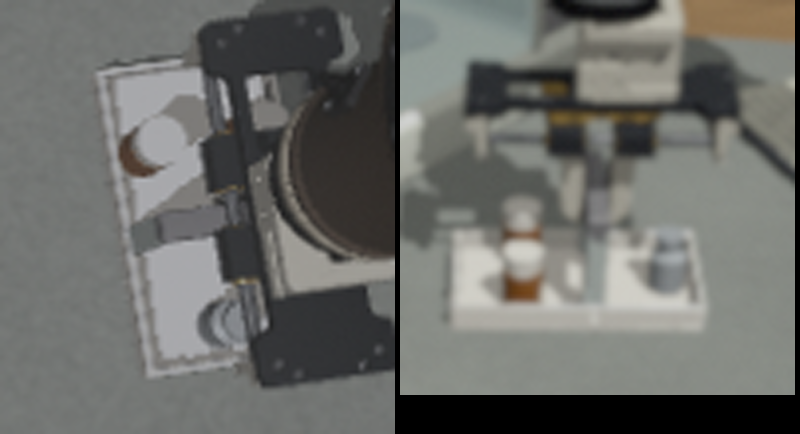

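Gripped on the bar (15.5 mm). Lift gently.

>>> {"fn": "servo_tool", "kwargs": {"plan": [[[0, 0, 0.3], [0, 0, 0]], [[0, 0, 0.8], [0, 0, 0]], [[0, 0, 1.5], [0, 0, 0]], [[0, 0, 2.5], [0, 0, 0]], [[0, 0, 3.5], [0, 0, 0]], [[0, 0, 4.5], [0, 0, 0]], [[0, 0, 5.5], [0, 0, 0]], [[0, 0, 6.5], [0, 0, 0]], [[0, 0, 7.5], [0, 0, 0]], [[0, 0, 8.5], [0, 0, 0]], [[0, 0, 9.5], [0, 0, 0]], [[0, 0, 10], [0, 0, 0]]]}}

```text
clock: 29.15
position: [0.556, -0.2264, 0.1645]
ee_rot: [1.12, 1.264, -1.119]
force: [-0.3, -0.3, -4.6]
width: 0.171
```

>>> {"fn": "servo_tool", "kwargs": {"plan": [[[0, 0, 0], [0, 0, 0]], [[0, 0, 0], [0, 0, 0]], [[0, 0, 0], [0, 0, 0]], [[0, 0, 0], [0, 0, 0]], [[0, 0, 0], [0, 0, 0]]]}}

```text
clock: 29.65
position: [0.5558, -0.2263, 0.1641]
ee_rot: [1.12, 1.264, -1.119]
force: [0.2, -0.1, -4.7]
width: 0.172
```

```bash
python3 look.py b6 290,120,430,270 210,40,350,180; python3 o.py
```

```text
29.65 [ 0.5558 -0.2263  0.1641] jaw yaw 6.95 axis [ 0.  0. -1.] [ 0.73  0.53 -0.63  1.67  0.35  1.05  0.11] [ 0.2 -0.1 -4.7] 0.172
29.75 [ 0.556  -0.2263  0.1643] 6.95 [ 0.  0. -1.] [ 0.3  0.2 -4.1] 0.173 0.001
```

View pics/b6.png

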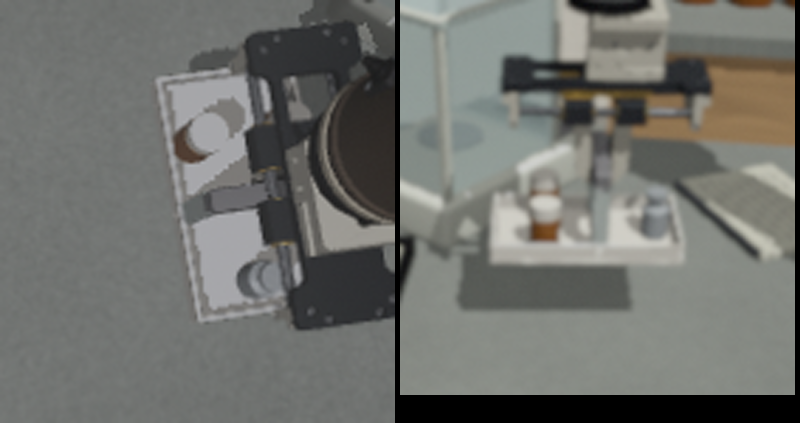

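```bash
python3 - <<'E'
from cell import arm
from h import *
for n in('top','side'):
    p=arm.get_image(n);t=arm.trace(p,'carrier');print(n,[round(d['score'],2) for d in t])
    # height hypotheses: tray outline vs mask in the side view
    if n=='side':
        for z in(.09,.1,.11): print(z,round(iou(fill(p,[b+[0,0,z] for b in car(.5558,-.2264,np.deg2rad(-83))]),t[0]['pixels'].astype(np.float32)),3))
s=arm.observe();print(s['clock'],s['position'],s['force'],s['width'])
print(arm.sign_off())
E
```

```text
top [0.87, 0.44]
side [0.92, 0.56]
0.09 0.648
0.1 0.765
0.11 0.614
29.95 [ 0.55602445 -0.22633917  0.16446815] [ 2.39011886e-04  2.64645181e-01 -5.05773522e+00] 0.17083288436715202
the job is handed in; nothing more can be done
None
```

The carrier is packed and held by its handle about 10 cm above the bench, and the job is handed in. Both vials stand in the wide compartment and the check weight stands in the narrow one.

- **Hold:** the gripper is closed at 15.7 mm on the 16 mm bar with the squeeze set to 40 N, the tool axis vertical and the arm still. The measured load is about 5 N. That is slightly under the roughly 5.4 N I expected from the listed masses.
- **Level and contents:** the last pictures I viewed show the tray level with all three pieces upright.
- **Height:** in the side view, the tray outline matched best at 0.10 m. The overlap was only 0.77 because the gripper and the contents cover part of the tray, so I treat it as a rough check.
- **Carrier position on the bench:** repeated fits before the lift showed it unmoved to within about 2 mm. The one that disagreed most, about 1.6° in yaw, came from a picture where the arm covered part of the tray.
- **Bystanders:** I felt no contact with any of them. I saw the pen and forceps still in place while working near them, but did not re-measure any bystander at the end.

It took about 30 s of the 72 s allowed.

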